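# Pack the jar carrier, press its retaining plate home and lock it

## Task

Pack the jar carrier for shipping: turn its two turnbuttons fully clear, stand every jar upright in a pocket of its own, then push the retaining plate straight down over the two snap hooks until both sides click home, and turn both turnbuttons fully back over the plate. Leave the bottle, the tape roll and the screwdriver where they are.

Things in the scene. Friction and masses are not known exactly. Their poses are not given: they have to be found in the camera images.
- carrier: White plastic jar carrier fixed to the bench, 236 mm long (y axis), 64 mm wide (x axis), z up; origin at the centre of its underside, on the bench. Four open pockets lie in a row along y. At y = +100 and -100 mm stand pairs of pedestals (|x| = 13 to 27 mm), tops 53 mm above the bench, that carry the plate; between each pair stands a black snap hook.
- hook_l (a joint): Flex of the snap hook at carrier y = +100 mm (rad): 0 relaxed; grows as it bends inwards, to the carrier's middle; about 0.06 as the plate passes its barb, then it springs back. Pushing the plate over both hooks takes about 10 to 16 N in all, pressed at the middle.
- hook_r (a joint): The same for the mirror-image snap hook at carrier y = -100 mm.
- hook_l_tip (a point): Top of the hook at carrier x = 0, y = +100 mm, 73 mm above the bench. Hook 10 mm wide (carrier x), shank 4 mm thick; its barb juts 4 mm outwards (away from the carrier's middle), is flat below at 59 mm above the bench and slopes up to a blunt 3 mm tip.
- hook_r_tip (a point): Top of the mirror-image hook at carrier x = 0, y = -100 mm.
- turn_l (a joint): Angle (rad) of the aluminium turnbutton on the post at carrier x = 58, y = 86 mm, anticlockwise from above: 0 (stop) clear, bar along carrier +y; 1.57 (stop) closed, bar along carrier -x, over the plate's edge. Stays where left; 1 to 2 N at the stub. Bar 14 mm wide, 44 mm long from the axis, 60.5 to 66.5 mm above the bench; blocks the plate unless clear; passes over it only when it is home.
- turn_l_stub (a point): Centre of the upright steel stub on that turnbutton's bar, to move it by: 10 mm diameter, from 66.5 to 96.5 mm above the bench, 36 mm from the turnbutton's axis; this point is 81.5 mm above the bench.
- turn_r (a joint): The like turnbutton on the diagonally opposite post, at carrier x = -58, y = -86 mm: 0 clear, bar along carrier -y; 1.57 closed, bar along carrier +x, over the plate; also anticlockwise.
- turn_r_stub (a point): Centre of the stub of that turnbutton.
- plate_grip (a point): Loose aluminium retaining plate, 224 mm long (y axis), 56 wide (x), 5 thick, 0.18 kg, flat on the bench at the start. This point is the centre of its upright rib (50 mm long in y, 12 mm thick in x, from 5 to 33 mm above the underside), 20 mm above the underside. Grip the rib across its thickness. Either end may go either way. Home: underside 53 mm above the bench, barbs over the plate.
- plate_end_a (a point): Underside of the plate in the middle of its +y end, 107.5 mm from its centre. A slot 18 mm wide (x = -9 to 9), from |y| = 93 to 103 mm, goes down over a hook: its outer edge bends the hook inwards.
- plate_end_b (a point): The same at the plate's -y end.
- pocket0 (a point): Centre of a pocket's floor, at carrier y = -64.5 mm, 6 mm above the bench. The pocket is 40 x 40 mm inside; its walls, 3 mm thick, rise 7 mm above its floor.
- pocket1 (a point): The like pocket at carrier y = -21.5 mm.
- pocket2 (a point): The like pocket at carrier y = +21.5 mm.
- pocket3 (a point): The like pocket at carrier y = +64.5 mm.
- jar0_mid (a point): Centre, half-way up, of one of the like closed amber jars with black lids (two to four present), 34 mm diameter, 44 mm tall, 80 g, z up; upright on the bench at the start. In a pocket this point is 28 mm above the bench, the jar's top 3 mm below the plate. Grip its upper third, so that the fingertips clear the pocket walls.
- jar1_mid (a point): Centre of another such jar, if present (see jar0_mid).
- jar2_mid (a point): Centre of another such jar, if present (see jar0_mid).
- jar3_mid (a point): Centre of another such jar, if present (see jar0_mid).
- bottle: Bystander: white squeeze bottle with a cap, 64 mm diameter, 190 mm tall, standing at the back left; origin at the centre of its underside.
- tape: Bystander: roll of packing tape lying flat behind the carrier, 90 mm across, 24 mm high; origin at the centre of its underside.
- screwdriver: Bystander: screwdriver lying at the back right; origin beneath it.
There are look-alikes about, which are no part of the job. What is shaped like the part that bears jar3_mid but turquoise or yellow is not meant.

How it is judged:
By the outcome, as a careful person would: the job done as asked, in the order asked, and still so for the second after the job is handed in, with the robot touching nothing.
Of jar0, jar1, jar2, jar3 only 2 to 4 are there at a start; the rules pass over those that are not, and their reading is None.
At some moment in a run one of plate may be knocked a few centimetres aside while the robot is not near it.
It also fails if it takes over 210 s, if anything falls off the work surface, if the arm or the gripper's body presses on something with over 40 N, if the wrist force passes 120 N, or if a joint passes its speed limit or range.

## Robot

A 6-joint arm with a two-finger parallel gripper is mounted at the origin on the work surface. World frame = base frame: x ahead of the robot, y to its left, z up, the work surface at z = 0. Lengths are in m, angles in degrees, forces in N, time in s.
With the tool pointing down it reaches from about 0.375 to 0.9 m from the base axis. Payload 3.1 kg.
Tool frame: the origin (TCP) lies at the very end of the fingers, on their centre line; the grasp point (between the pads) lies 19 mm behind it; z points along the fingers, y is the direction in which the jaws open and shut (so a half turn about z gives the same grasp; the last joint's range is limited). The gripper opens to 87 mm and grips with 3 to 60 N. Pads are 19 mm wide; open, the fingers measure 117 mm over their backs; the gripper's body (75 mm by 190 mm) begins 51 mm behind the grasp point.
Start: joints at [54.059, 30.224, 82.088, -0, 67.689, -10.227], TCP at [0.271, 0.563, 0.223] pointing down, gripper open.
Joint ranges: [-176.69, 176.69], [-43.24, 126.21], [12.49, 139.97], [-82, 262], [0, 151.66], [-163.58, 163.58]. Speed limits (degrees/s): [159.86, 159.86, 180, 180, 180, 180].

## Interface

Orientations are given as a 3x3 rotation matrix whose columns are the frame's x, y, z axes.
In Python, from rig import bot gives the robot as it stands. The module is installed in compiled form; this text tells all that it offers.
- The arm moves only by the tool play_rows, never from a script. Its argument "targets" is a list of rows, each a list of 7 numbers: the closure, from 0 (fully open) to 1 (shut), then the shift along the world's x, y, z in m, then the turn, a rotation vector about the world's x, y, z in rad. A call has 1 to 12 rows; each row shifts and turns the commanded pose from where the row before left it; what a row does not reach is not made up. A row lasts 1/8 s, in which the tool goes at most 62.5 mm and 10.7 degrees, less where a joint would pass 70% of its speed; a pose out of reach is approached as far as the arm can. A call with a gripper value outside its range is refused whole. The fingers move at their own pace and stop on an object; the grip force is fixed at half the most. Time passes only in rows, so rows that do not move let the fingers close. It gives the time, the measured TCP pose, the force and the opening at its end, in the units of the state.
- bot.read_state(): the state, without advancing time (a new reading comes with each control period).
- bot.capture(name): name is "side" or "top"; returns the picture (480x640x3 uint8, blue, green, red); there is no depth.
- bot.get_calibration(name): a dict with "fx", "fy", "cx", "cy" (pixels), "k1" (the pictures are not rectified: a ray, as slopes to the right and down, at radius r is drawn at 1 + k1 r^2 times it, then the intrinsics apply), "R" (3x3) and "t" (3): a world point X has camera coordinates R X + t. Camera axes: x right, y down, z forward; pixel columns grow to the right and rows downward; lengths in m; the calibration is good to about 2 mm. A picture is of the moment at which its call begins. get_calibration takes no time and is no camera call.
- bot.hand_in(): hands the job in, once; it reports no verdict.
The state is a dict: "time_s": time; "joint_positions": joint angles; "qvel": joint speeds; "tau": joint torques, N m; "position": TCP position; "tcp_rot": TCP orientation; "force": force on the tool from outside, world axes, zero at the start; "moment": the same for the moment, N m; "opening": opening from 0.0 (shut) to 1.0 (fully open).
Only numpy, scipy, OpenCV 4.12 (cv2) and the standard library are available. Lean on these libraries where they do the work, as an engineer would, in place of code of your own. Each camera call takes 0.05 s, during which the arm holds its last target. There are 200 camera calls.

## Working session

There is one attempt and no reset: what is moved stays moved. The work goes in short steps, Python scripts to look and compute and a tool call to move; the robot and the scene stay as the last step left them, time stands still between calls to the robot, and variables do not carry over. Pictures are saved under pics/ and viewed, about 12 in all and at most 16, crops included, and the job is handed in when it is done.

Besides the shell and the picture viewer there is one more tool, called after "Call:" by a JSON object that holds its "fn" and its "kwargs", one argument or row to a line. play_rows: Moves the arm, as the interface text tells. Its arguments: {"type":"object","properties":{"targets":{"type":"array","items":{"type":"array","items":{"type":"number"}}}},"required":["targets"]}

```bash
mkdir -p pics; cat > h.py <<'E'
import numpy as np, cv2
from rig import bot
def ray(name,u,v):
    c=bot.get_calibration(name)
    x=(u-c['cx'])/c['fx'];y=(v-c['cy'])/c['fy']
    rd=np.hypot(x,y);r=rd
    for _ in range(30): r=rd/(1+c['k1']*r*r)
    s=r/rd if rd>0 else 1
    R=np.array(c['R']);t=np.array(c['t'])
    return -R.T@t, R.T@np.array([x*s,y*s,1])
def onz(name,u,v,z):
    o,d=ray(name,u,v); return o+d*(z-o[2])/d[2]
def proj(name,X):
    c=bot.get_calibration(name); p=np.array(c['R'])@np.array(X)+np.array(c['t'])
    x,y=p[:2]/p[2]; f=1+c['k1']*(x*x+y*y)
    return np.array([c['fx']*x*f+c['cx'],c['fy']*y*f+c['cy']])
def snap(name,fn):
    im=np.array(bot.capture(name)); cv2.imwrite('pics/'+fn,im); return im
E
python3 - <<'E'
from h import *
for n in('top','side'):
    snap(n,n+'0.png'); c=bot.get_calibration(n); print(n,c, ray(n,320,240))
E
```

```text
top {'fx': 612.5289981246464, 'fy': 612.5289981246464, 'cx': 320.88868247735047, 'cy': 243.91475600371714, 'k1': -0.0018828400255616142, 'R': array([[-1.20990234e-02, -9.99926702e-01, -4.50970226e-04],
       [-9.97661347e-01,  1.21019523e-02, -6.72709457e-02],
       [ 6.72714725e-02, -3.63997186e-04, -9.97734642e-01]]), 't': array([-0.01840289,  0.57835   ,  1.50655886])} (array([ 0.47542635, -0.02485233,  1.54204382]), array([ 0.07366522,  0.00100939, -0.99730405]))
side {'fx': 544.6017778294091, 'fy': 544.6017778294091, 'cx': 324.41489965214953, 'cy': 236.44325006770353, 'k1': -0.00193151036432661, 'R': array([[-0.99845942, -0.05386233,  0.01332783],
       [-0.0468    ,  0.68845182, -0.72377058],
       [ 0.0298084 , -0.7232793 , -0.68991196]]), 't': array([0.57203011, 0.0975358 , 1.24879409])} (array([0.53848898, 0.86688908, 0.92452761]), array([ 0.03759692, -0.71834643, -0.6947469 ]))
```

View pics/top0.png

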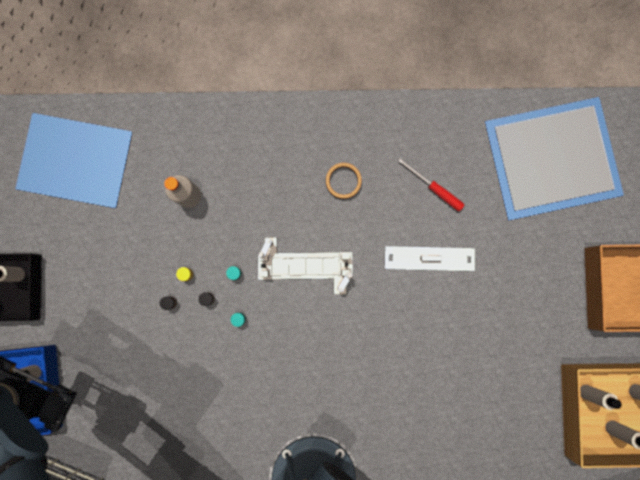

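View pics/side0.png

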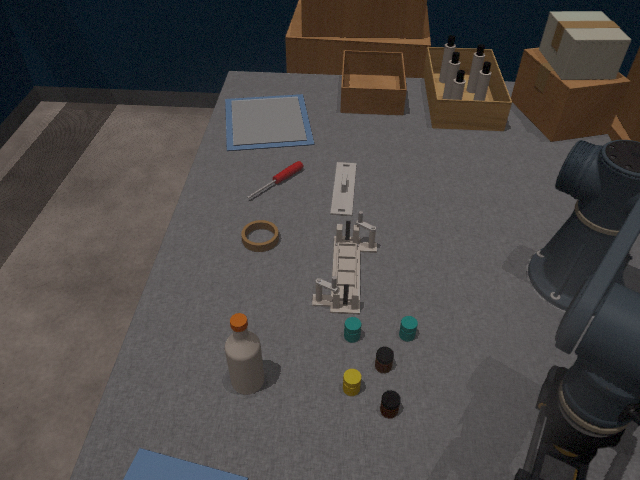

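The top view shows five lidded jars: black at (168,303) and (206,299), yellow at (184,274), turquoise at (233,273) and (238,320). The black lids fit the description. The carrier is at about (306,266) and the plate at (430,259). I'll confirm this in one enlarged crop.

```bash
python3 - <<'E'
from h import *
im=cv2.imread('pics/top0.png'); a=cv2.resize(im[225:335,240:370],(690,584),interpolation=cv2.INTER_CUBIC)
cv2.imwrite('pics/c1.png',a)
s=cv2.imread('pics/side0.png'); cv2.imwrite('pics/c2.png',cv2.resize(s[205:425,280:440],(436,600),interpolation=cv2.INTER_CUBIC))
hsv=cv2.cvtColor(im,cv2.COLOR_BGR2HSV)
# black lids
for nm,img,box in(('top',im,(150,260,220,340)),('side',s,(340,330,430,430))):
    x0,y0,x1,y1=box; m=(img[y0:y1,x0:x1].max(2)<45).astype('uint8')
    n,l,st,ce=cv2.connectedComponentsWithStats(m)
    for i in range(1,n):
        if st[i,4]>20: print(nm,ce[i]+[x0,y0],st[i], onz(nm,*(ce[i]+[x0,y0]),.044))
# plate
m=(im[235:285,380:490].min(2)>150).astype('uint8')
n,l,st,ce=cv2.connectedComponentsWithStats(m); i=1+st[1:,4].argmax()
pts=np.argwhere(l==i)[:,::-1]+[380,235]
w=np.array([onz('top',u,v,.005)[:2] for u,v in pts]);print(cv2.minAreaRect((w*1000).astype('float32')))
E
```

```text
top [172.91666667 302.25      ] [21 38  5 10 24] [0.43837728 0.33678081 0.044     ]
side [383.96542553 359.25531915] [ 35  17  19  26 376] [0.44550539 0.27355803 0.044     ]
side [389.85681293 403.82909931] [ 40  61  20  27 433] [0.43738261 0.36600603 0.044     ]
((539.9478759765625, -297.63140869140625), (228.90438842773438, 62.081993103027344), 88.0000228881836)
```

View pics/c1.png

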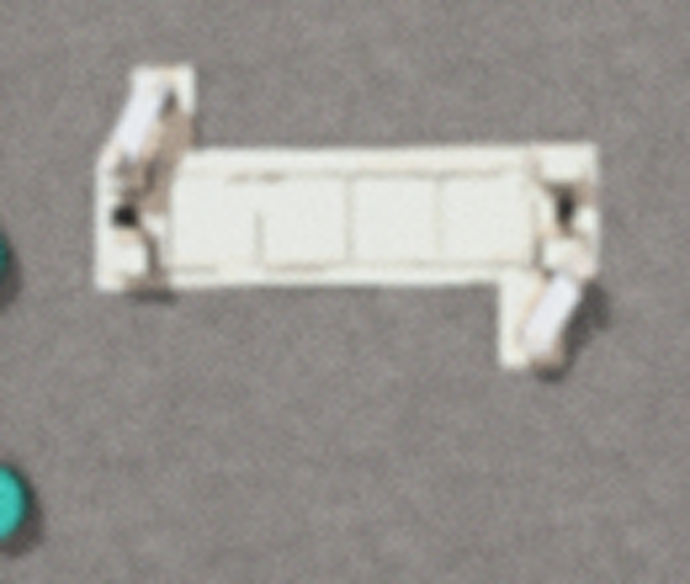

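View pics/c2.png

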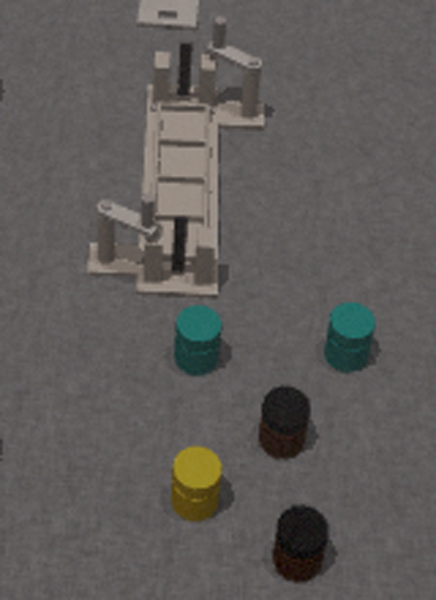

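Amber jars with black lids are at side (384,360) and (390,404). The turquoise and yellow ones are decoys. Both turnbuttons are about 35° short of closed. Next I'll measure the carrier precisely.

```bash
cat >> h.py <<'E'
def blobs(im,box,fn,k=6,amin=20):
    x0,y0,x1,y1=box
    a=cv2.resize(im[y0:y1,x0:x1],None,fx=k,fy=k,interpolation=cv2.INTER_CUBIC)
    m=fn(a.astype(int)).astype('uint8')
    n,l,st,ce=cv2.connectedComponentsWithStats(m)
    out=[]
    for i in range(1,n):
        if st[i,4]>=amin*k*k/4:
            pts=(np.argwhere(l==i)[:,::-1]+.5)/k-.5+[x0,y0]
            out.append((st[i,4]/k/k,pts.mean(0),pts))
    return sorted(out,key=lambda o:-o[0])
def tri(u1,u2):
    o1,d1=ray('top',*u1);o2,d2=ray('side',*u2)
    A=np.c_[d1,-d2];s=np.linalg.lstsq(A,o2-o1,rcond=None)[0]
    p,q=o1+d1*s[0],o2+d2*s[1];return (p+q)/2,np.linalg.norm(p-q)
E
python3 - <<'E'
from h import *
np.set_printoptions(precision=4,suppress=True)
t=cv2.imread('pics/top0.png');s=cv2.imread('pics/side0.png')
dark=lambda a:a.max(2)<70
print('bench',t[240,380],t[330,300])
for nm,im,box in(('top',t,(255,235,360,300)),('side',s,(330,210,365,320))):
    for A,c,p in blobs(im,box,dark,amin=6): print(nm,A,c,p.min(0),p.max(0),onz(nm,*c,.073))
for nm,im,box in(('top',t,(150,285,222,315)),):
    for A,c,p in blobs(im,box,dark): print('jar',A,c,onz(nm,*c,.044))
w=lambda a:a.min(2)>165
for b,z in(((250,230,365,300),.004),((380,240,482,280),.005)):
    A,c,p=blobs(t,b,w)[0]; W=np.array([onz('top',*q,z)[:2]*1000 for q in p[::5]]).astype('float32');print(A,cv2.minAreaRect(W),W.min(0),W.max(0))
st=bot.read_state();print(st['position'],st['tcp_rot'],st['opening'],st['time_s'])
E
```

```text
bench [129 131 137] [137 136 142]
top 6.388888888888889 [263.3167 265.2304] [261.75   263.9167] [264.75   266.4167] [0.5249 0.1133 0.073 ]
top 3.638888888888889 [346.0986 263.6978] [345.4167 262.4167] [346.9167 264.9167] [ 0.5262 -0.0853  0.073 ]
side 94.19444444444444 [345.3105 294.5518] [341.9167 284.0833] [348.5833 304.75  ] [0.5235 0.1428 0.073 ]
side 83.44444444444444 [347.3339 230.026 ] [344.4167 220.4167] [350.0833 239.9167] [ 0.5239 -0.0507  0.073 ]
side 20.77777777777778 [361.2141 305.3699] [359.9167 301.75  ] [363.0833 311.0833] [0.4909 0.169  0.073 ]
side 15.888888888888888 [362.1731 239.5373] [359.4167 236.75  ] [364.4167 241.75  ] [ 0.4897 -0.0215  0.073 ]
side 15.388888888888888 [334.1297 283.6567] [332.0833 279.0833] [335.5833 287.5833] [0.5475 0.1148 0.073 ]
side 8.777777777777777 [360.6751 218.509 ] [359.25   215.4167] [361.75 221.75] [ 0.4935 -0.0926  0.073 ]
side 4.277777777777778 [360.1591 290.5465] [359.9167 285.75  ] [360.4167 294.25  ] [0.4933 0.1301 0.073 ]
side 3.0555555555555554 [342.5394 312.6424] [340.4167 312.25  ] [345.0833 313.0833] [0.5278 0.1898 0.073 ]
side 2.444444444444444 [341.4962 214.5966] [340.25   214.0833] [342.75   215.0833] [ 0.539  -0.1034  0.073 ]
side 2.1666666666666665 [360.7457 214.359 ] [359.0833 213.9167] [362.0833 214.9167] [ 0.4934 -0.1074  0.073 ]
jar 176.61111111111111 [168.3856 302.884 ] [0.437  0.3478 0.044 ]
jar 158.72222222222223 [206.6338 299.0839] [0.4451 0.2546 0.044 ]Traceback (most recent call last):
  File "<stdin>", line 12, in <module>
  File "h.py", line 12, in onz
    o,d=ray(name,u,v); return o+d*(z-o[2])/d[2]
        ~~~^^^^^^^^^^
  File "h.py", line 4, in ray
    c=bot.get_calibration(name)
ValueError: time passes only in moves, steps and waits
```

```bash
sed -i 's/^def ray/CAL={}\ndef cal(n):\n    if n not in CAL: CAL[n]=bot.get_calibration(n)\n    return CAL[n]\ndef ray/; s/=bot.get_calibration(name)/=cal(name)/' h.py
python3 - <<'E'
from h import *
np.set_printoptions(precision=4,suppress=True)
t=cv2.imread('pics/top0.png');s=cv2.imread('pics/side0.png')
print('side hook tops',onz('side',345.3,284.1,.073),onz('side',347.3,220.4,.073))
w=lambda a:a.min(2)>180
for b,z in(((250,230,365,300),.005),((380,240,482,280),.005)):
    A,c,p=blobs(t,b,w)[0]; W=np.array([onz('top',*q,z)[:2]*1000 for q in p[::5]]).astype('float32');print(A,cv2.minAreaRect(W),W.min(0),W.max(0))
# carrier long edges, left/right edges
g=t.min(2).astype(float)
def edge(prof):
    i=np.argmax(prof>180); return i-1+(180-prof[i-1])/(prof[i]-prof[i-1])
up=[(u,245+edge(g[245:,u])) for u in range(285,345,3)]
dn=[(u,290-edge(g[290::-1,u])) for u in range(268,318,3)]
for z in(0.003,0.013):
  for e in(up,dn):
    W=np.array([onz('top',*q,z)[:2] for q in e]); f=np.polyfit(W[:,1],W[:,0],1);print(z,f,np.abs(np.polyval(f,W[:,1])-W[:,0]).max(),np.polyval(f,.0135))
lf=[(250+edge(g[v,250:]),v) for v in range(260,277,2)]; rt=[(362-edge(g[v,362::-1]),v) for v in range(253,275,2)]
for e in (lf,rt): print([onz('top',*q,.003)[1].round(4) for q in e])
st=bot.read_state();print(st['position'],st['tcp_rot'],st['opening'],st['time_s'])
E
```

```text
side hook tops [0.5243 0.1145 0.073 ] [ 0.5248 -0.0838  0.073 ]
2125.1944444444443 ((506.29541015625, 3.7953567504882812), (104.66683197021484, 213.70468139648438), 0.08915257453918457) [ 454.0668 -103.0288] [558.7484 110.6756]
1937.0555555555557 ((539.9822998046875, -297.19451904296875), (225.7745361328125, 58.62504577636719), 88.27449798583984) [ 507.8504 -410.7072] [ 572.4471 -183.6834]
0.003 [0.0007 0.558 ] 0.0007148227493982695 0.5580047881536168
0.003 [0.096  0.4915] 0.018233119403231912 0.4927777418395583
0.013 [0.0007 0.5575] 0.0007101781594296419 0.5574684114714763
0.013 [0.096  0.4914] 0.01811464896626558 0.492688923711897
[np.float64(0.1338), np.float64(0.134), np.float64(0.1343), np.float64(0.1344), np.float64(0.1347), np.float64(0.1346), np.float64(0.1344), np.float64(0.1343), np.float64(0.1346)]
[np.float64(-0.1024), np.float64(-0.1023), np.float64(-0.1029), np.float64(-0.0744), np.float64(-0.0783), np.float64(-0.0814), np.float64(-0.1034), np.float64(-0.1034), np.float64(-0.1029), np.float64(-0.1009), np.float64(-0.1016)]
[0.2708 0.5626 0.2217] [[-0.901   0.4339 -0.0012]
 [ 0.4339  0.901  -0.0016]
 [ 0.0004 -0.002  -1.    ]] 0.9966902683817016 0.1
```

```bash
python3 - <<'E'
from h import *
t=cv2.imread('pics/top0.png');s=cv2.imread('pics/side0.png')
C=np.array([.5253,.0152]);k=10
outs=[]
for sg in(1,-1):
  row=[]
  for nm,im in(('top',t),('side',s)):
    P=C+sg*np.array([.058,.086]); c=proj(nm,[*P-sg*np.array([.015,-.0]),.08]).astype(int)
    x0,y0=c-[19,14]; a=cv2.resize(im[y0:y0+28,x0:x0+38],None,fx=k,fy=k,interpolation=cv2.INTER_CUBIC)
    for th in(0,30,45,60,75,90):
      r=np.radians(th);q=P+sg*.036*np.array([-np.sin(r),np.cos(r)])
      p1=((proj(nm,[*q,.0665])-[x0,y0]+.5)*k).astype(int);p2=((proj(nm,[*q,.0965])-[x0,y0]+.5)*k).astype(int)
      cv2.line(a,tuple(map(int,p1)),tuple(map(int,p2)),(0,0,255),1);cv2.circle(a,tuple(map(int,p2)),3,(0,255,0),1)
    row.append(a)
  outs.append(np.hstack(row))
cv2.imwrite('pics/st.png',np.vstack(outs))
E
```

```text
(no output)
```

View pics/st.png

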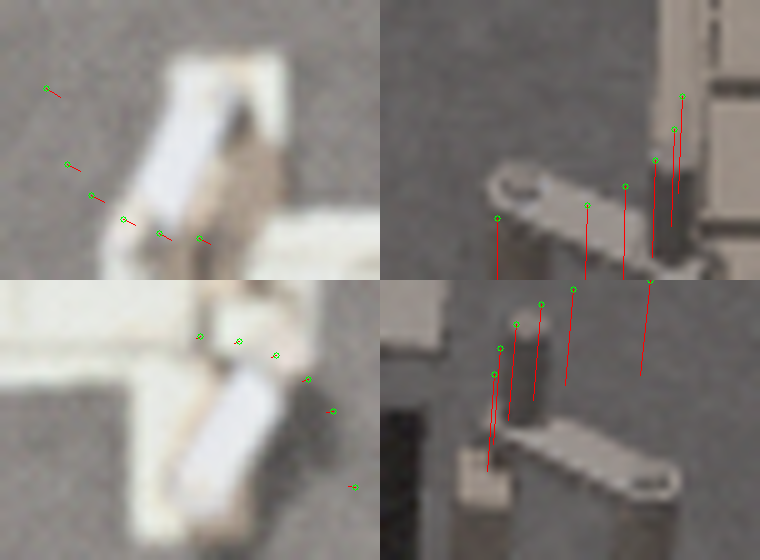

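Overlaid on the arcs, turn_l sits at about 70° and turn_r at about 55°. Now I'll move to the left stub.

Call:
{"fn": "play_rows", "kwargs": {
  "targets": [
    [0.7,0.0279,-0.0449,-0.006,0,0,-0.0563],
    [0.7,0.0279,-0.0449,-0.006,0,0,-0.0563],
    [0.7,0.0279,-0.0449,-0.006,0,0,-0.0563],
    [0.7,0.0279,-0.0449,-0.006,0,0,-0.0563],
    [0.7,0.0279,-0.0449,-0.006,0,0,-0.0563],
    [0.7,0.0279,-0.0449,-0.006,0,0,-0.0563],
    [0.7,0.0279,-0.0449,-0.006,0,0,-0.0563],
    [0.7,0.0279,-0.0449,-0.006,0,0,-0.0563],
    [0.7,0.0279,-0.0449,-0.006,0,0,-0.0563],
    [0.7,0.0276,-0.0449,-0.006,0,0,-0.0563],
    [0.7,0,0,0,0,0,0]
  ]
}}

```text
time_s: 1.48
position: [0.552, 0.1108, 0.1618]
tcp_rot: [[-0.526, 0.851, 0.001], [0.851, 0.526, -0.001], [-0.001, 0.0, -1.0]]
force: [0.3, -0.0, -0.3]
opening: 0.301
```

Call:
{"fn": "play_rows", "kwargs": {
  "targets": [
    [0.7,-0.0025,0.0027,-0.04,0,0,0],
    [0.7,0,0,-0.03,0,0,0],
    [0.7,0,0,-0.015,0,0,0],
    [0.9,0,0,0,0,0,0],
    [0.9,0,0,0,0,0,0]
  ]
}}

```text
time_s: 2.1
position: [0.548, 0.1172, 0.0785]
tcp_rot: [[-0.531, 0.847, 0.002], [0.847, 0.531, 0.0], [-0.001, 0.002, -1.0]]
force: [0.8, -0.5, -0.9]
opening: 0.156
```

```bash
python3 - <<'E'
from h import *
a=snap('top','t1.png');b=snap('side','s1.png')
cv2.imwrite('pics/m1.png',np.hstack([cv2.resize(a[200:440,60:360],(450,360)),cv2.resize(b[230:470,290:500],(315,360))]))
print(bot.read_state()['opening'])
E
```

```text
0.12123027431580476
```

View pics/m1.png

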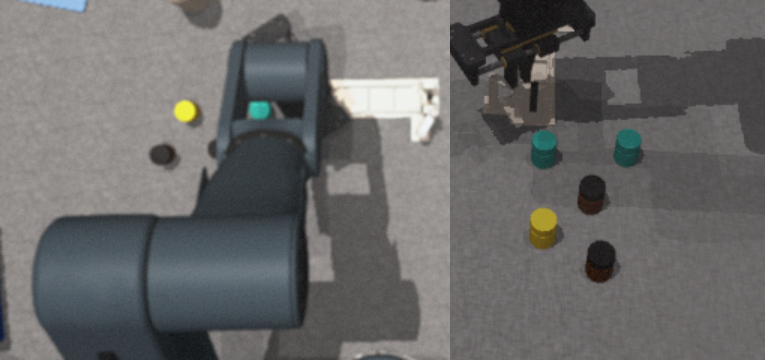

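Two black-lidded jars remain in view. Opening is about 10.5 mm, so the fingers are on the stub. Close fully.

Call:
{"fn": "play_rows", "kwargs": {
  "targets": [
    [1,0,0,0,0,0,0],
    [1,0,0,0,0,0,0]
  ]
}}

```text
time_s: 2.45
position: [0.5487, 0.1169, 0.0786]
tcp_rot: [[-0.53, 0.848, 0.003], [0.848, 0.53, 0.0], [-0.002, 0.003, -1.0]]
force: [1.7, 1.1, 3.2]
opening: 0.102
```

Call:
{"fn": "play_rows", "kwargs": {
  "targets": [
    [1,0.0035,0.004,0,0,0,0],
    [1,0.0035,0.0035,0,0,0,0],
    [1,0.0035,0.0034,0,0,0,0],
    [1,0.0035,0.003,0,0,0,0],
    [1,0.004,0.0024,0,0,0,0],
    [1,0.0043,0.002,0,0,0,0],
    [1,0.0045,0.0015,0,0,0,0],
    [1,0.0047,0.0006,0,0,0,0],
    [1,0.0045,0.0,0,0,0,0],
    [1,0.0035,0.0,0,0,0,0],
    [1,0,0.0,0,0,0,0]
  ]
}}

```text
time_s: 3.82
position: [0.5821, 0.1375, 0.0778]
tcp_rot: [[-0.529, 0.848, -0.01], [0.848, 0.53, 0.0], [0.006, -0.009, -1.0]]
force: [-6.8, 0.3, 8.5]
opening: 0.106
```

Call:
{"fn": "play_rows", "kwargs": {
  "targets": [
    [0.7,0,0,0,0,0,0],
    [0.7,0,0,0,0,0,0],
    [0.7,0,0,0.04,0,0,0],
    [0.7,0,0,0.04,0,0,0],
    [0.7,-0.0176,-0.046,0,0,0,0],
    [0.7,-0.0176,-0.046,0,0,0,0],
    [0.7,-0.0176,-0.046,0,0,0,0],
    [0.7,-0.0176,-0.046,0,0,0,0],
    [0.7,-0.0176,-0.046,0,0,0,0],
    [0.7,0,0,0,0,0,0]
  ]
}}

```text
time_s: 5.08
position: [0.4984, -0.0958, 0.1575]
tcp_rot: [[-0.526, 0.851, 0.0], [0.851, 0.526, -0.001], [-0.001, -0.0, -1.0]]
force: [0.8, 0.3, -0.1]
opening: 0.298
```

Call:
{"fn": "play_rows", "kwargs": {
  "targets": [
    [0.7,-0.001,0.004,-0.04,0,0,0],
    [0.7,0,0,-0.027,0,0,0],
    [0.7,0,0,-0.012,0,0,0],
    [1,0,0,0,0,0,0],
    [1,0,0,0,0,0,0],
    [1,0,0,0,0,0,0]
  ]
}}

```text
time_s: 5.82
position: [0.4979, -0.0887, 0.0793]
tcp_rot: [[-0.53, 0.848, 0.001], [0.848, 0.53, -0.0], [-0.0, 0.0, -1.0]]
force: [-0.4, 1.0, -0.8]
opening: 0.101
```

Call:
{"fn": "play_rows", "kwargs": {
  "targets": [
    [1,-0.002,-0.0031,0,0,0,0],
    [1,-0.0023,-0.003,0,0,0,0],
    [1,-0.0027,-0.0026,0,0,0,0],
    [1,-0.0029,-0.0024,0,0,0,0],
    [1,-0.0032,-0.002,0,0,0,0],
    [1,-0.0034,-0.0018,0,0,0,0],
    [1,-0.0035,-0.0013,0,0,0,0],
    [1,-0.0036,-0.001,0,0,0,0],
    [1,-0.0037,-0.0006,0,0,0,0],
    [1,-0.0038,-0.0002,0,0,0,0],
    [1,-0.005,0,0,0,0,0],
    [1,0,0,0,0,0,0]
  ]
}}

```text
time_s: 7.32
position: [0.4688, -0.1102, 0.0796]
tcp_rot: [[-0.528, 0.849, 0.016], [0.849, 0.528, -0.006], [-0.014, 0.01, -1.0]]
force: [10.2, -0.6, -9.4]
opening: 0.1
```

Call:
{"fn": "play_rows", "kwargs": {
  "targets": [
    [0.7,0,0,0,0,0,0],
    [0.7,0,0,0,0,0,0],
    [0.5,0,0,0.05,0,0,0],
    [0.3,-0.02,-0.05,0.05,0,0,0],
    [0.3,-0.02,-0.05,0.02,0,0,0],
    [0.3,0,-0.06,0,0,0,-0.186],
    [0.3,0,-0.06,0,0,0,-0.186],
    [0.3,0,-0.06,0,0,0,-0.186],
    [0.3,0,0,0,0,0,0]
  ]
}}

```text
time_s: 8.45
position: [0.4241, -0.3841, 0.1912]
tcp_rot: [[0.004, 1.0, 0.001], [1.0, -0.004, -0.003], [-0.003, 0.001, -1.0]]
force: [1.0, 1.5, -0.6]
opening: 0.697
```

```bash
python3 - <<'E'
from h import *
np.set_printoptions(precision=4,suppress=True)
t=snap('top','t2.png');s=snap('side','s2.png')
cv2.imwrite('pics/m2.png',np.hstack([cv2.resize(t[225:315,245:375],(520,360),interpolation=cv2.INTER_CUBIC),cv2.resize(s[200:320,300:390],(270,360),interpolation=cv2.INTER_CUBIC)]))
dark=lambda a:a.max(2)<70
for A,c,p in blobs(t,(150,285,222,315),dark): print('jar',A,c,onz('top',*c,.044))
for A,c,p in blobs(s,(340,330,430,430),lambda a:a.max(2)<50): print('jar side',A,c,p.min(0),p.max(0),onz('side',c[0],p[:,1].min()+7,.044))
m=(cv2.cvtColor(s,cv2.COLOR_BGR2GRAY)<50)
print(bot.read_state()['position'])
E
```

```text
jar 156.44444444444443 [168.2638 302.9024] [0.4369 0.3481 0.044 ]
jar 115.41666666666667 [206.6459 299.3331] [0.4445 0.2546 0.044 ]
jar side 435.1111111111111 [389.8313 403.82  ] [380.0833 390.0833] [399.75 417.75] [0.437  0.3527 0.044 ]
jar side 369.27777777777777 [383.9997 359.254 ] [374.9167 346.5833] [392.9167 372.25  ] [0.4451 0.2608 0.044 ]
[ 0.4235 -0.3787  0.1905]
```

View pics/m2.png

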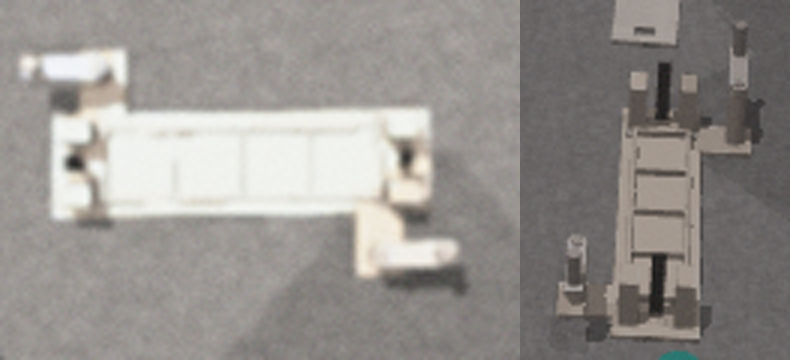

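View pics/s2.png

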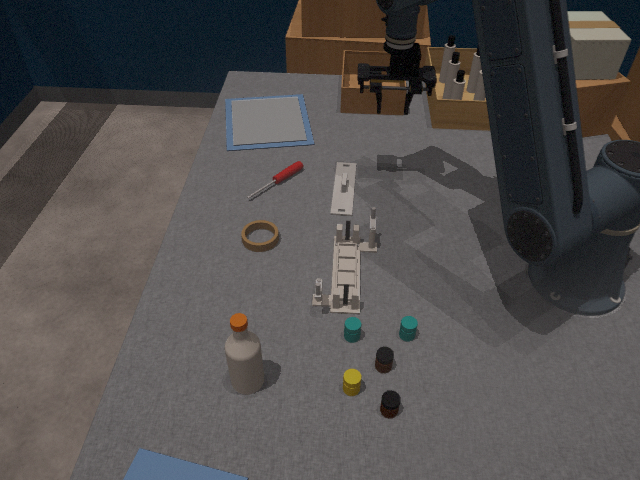

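Both bars now lie along y, fully clear. Only two target jars exist: side (384,360) and (390,404). Next is the jar at (.445,.256).

Call:
{"fn": "play_rows", "kwargs": {
  "targets": [
    [0.3,0.002,0.0577,0,0,0,0],
    [0.3,0.002,0.0577,0,0,0,0],
    [0.3,0.002,0.0577,0,0,0,0],
    [0.3,0.002,0.0577,0,0,0,0],
    [0.3,0.002,0.0577,0,0,0,0],
    [0.3,0.002,0.0577,0,0,0,0],
    [0.3,0.002,0.0577,0,0,0,0],
    [0.3,0.002,0.0577,0,0,0,0],
    [0.3,0.002,0.0577,-0.02,0,0,0],
    [0.3,0.002,0.0577,-0.02,0,0,0],
    [0.3,0.001,0.0577,-0.03,0,0,0],
    [0.3,0,0,-0.02,0,0,0]
  ]
}}

```text
time_s: 10.05
position: [0.4427, 0.2573, 0.1014]
tcp_rot: [[-0.01, 1.0, -0.001], [1.0, 0.01, 0.0], [0.0, -0.001, -1.0]]
force: [0.5, -0.1, 0.3]
opening: 0.701
```

Call:
{"fn": "play_rows", "kwargs": {
  "targets": [
    [0.3,0,0,0,0,0,0]
  ]
}}

```text
time_s: 10.18
position: [0.4419, 0.2538, 0.1011]
tcp_rot: [[-0.005, 1.0, -0.006], [1.0, 0.005, -0.002], [-0.002, -0.006, -1.0]]
force: [-0.4, -0.4, 0.1]
opening: 0.705
```

Call:
{"fn": "play_rows", "kwargs": {
  "targets": [
    [0.3,0.002,0.001,-0.04,0,0,0],
    [0.3,0,0,-0.03,0,0,0],
    [0.3,0,0,-0.011,0,0,0],
    [0.3,0,0,0,0,0,0],
    [0.8,0,0,0,0,0,0],
    [0.8,0,0,0,0,0,0],
    [0.8,0,0,0,0,0,0],
    [0.8,0,0,0,0,0,0]
  ]
}}

```text
time_s: 11.18
position: [0.4477, 0.2542, 0.0217]
tcp_rot: [[-0.001, 1.0, 0.0], [1.0, 0.001, 0.0], [0.0, 0.0, -1.0]]
force: [-1.1, -0.4, 4.4]
opening: 0.38
```

Call:
{"fn": "play_rows", "kwargs": {
  "targets": [
    [0.8,0,0,0.05,0,0,0],
    [0.8,0,0,0.05,0,0,0],
    [0.8,0.0155,-0.0436,0.0,0,0,0],
    [0.8,0.0155,-0.0436,0,0,0,0],
    [0.8,0.0155,-0.0436,0,0,0,0],
    [0.8,0.0155,-0.0436,0,0,0,0],
    [0.8,0.0156,-0.0434,0,0,0,0],
    [0.8,0,0,0,0,0,0],
    [0.8,0,0,-0.05,0,0,0],
    [0.8,0,0,0,0,0,0],
    [0.8,0,0,0,0,0,0]
  ]
}}

```text
time_s: 12.55
position: [0.5251, 0.0371, 0.0719]
tcp_rot: [[-0.002, 1.0, -0.0], [1.0, 0.002, 0.0], [0.0, -0.0, -1.0]]
force: [-0.3, 0.7, -0.4]
opening: 0.385
```

```bash
python3 - <<'E'
from h import *
np.set_printoptions(precision=4,suppress=True)
P=[bot.read_state()['position']]
s=snap('side','s3.png')
P.append(bot.read_state()['position']); print(P)
cv2.imwrite('pics/m3.png',cv2.resize(s[200:320,300:400],(500,600),interpolation=cv2.INTER_CUBIC))
E
```

```text
[array([0.5251, 0.0371, 0.0719]), array([0.5259, 0.037 , 0.0725])]
```

View pics/m3.png

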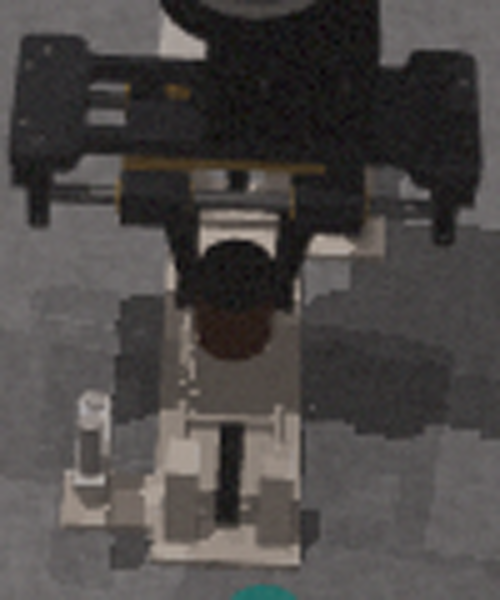

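```bash
python3 - <<'E'
from h import *
print(proj('side',[.5253,.0367,.095]),onz('side',346.2,252.9,.095))
E
```

```text
[346.16827079 250.12818344] [0.52502262 0.04508188 0.095     ]
```

```bash
python3 - <<'E'
from h import *
s=cv2.imread('pics/s3.png'); g=s.max(2)
print(g[244:278,346])
s2=cv2.imread('pics/s2.png').max(2); print(s2[340:380,384])
# model: limb rows of jar: bottom near edge & lid/top far edge
for nm,c,zb in(('bench',[.4448,.2555],0),('held',[.5253,.0367],.051)):
    bot_=max(proj('side',[c[0]+.017*np.cos(a),c[1]+.017*np.sin(a),zb])[1] for a in np.linspace(0,6.28,90))
    top_=min(proj('side',[c[0]+.017*np.cos(a),c[1]+.017*np.sin(a),zb+.044])[1] for a in np.linspace(0,6.28,90))
    print(nm,top_,bot_)
E
```

```text
[ 91  95 166 133  27  29  25  26  33  26  29  25  32  31  28  33  18  28
  36  43  37  41  41  44  45  41  41  37  69  81  79  80  79  83]
[101 103 103 102 104  99  77  35  37  36  42  34  37  35  34  36  34  36
  38  32  40  27  25  30  36  58  42  43  38  46  39  40  40  72 102 110
 107 108 101 100]
bench 343.91617906009475 371.6083154535669
held 244.59433340252363 269.8555051945476
```

Allowing for lid-parallax bias, the jar sits about 4.5 mm toward +y of the fingers. I'll shift the tool and lower gently.

Call:
{"fn": "play_rows", "kwargs": {
  "targets": [
    [0.8,0,-0.0045,0,0,0,0],
    [0.8,0,0,-0.02,0,0,0],
    [0.8,0,0,-0.01,0,0,0],
    [0.8,0,0,-0.005,0,0,0],
    [0.8,0,0,-0.005,0,0,0],
    [0.8,0,0,-0.004,0,0,0],
    [0.8,0,0,0,0,0,0],
    [0.8,0,0,0,0,0,0]
  ]
}}

```text
time_s: 13.6
position: [0.5255, 0.0318, 0.0277]
tcp_rot: [[-0.001, 1.0, 0.001], [1.0, 0.001, -0.0], [-0.0, 0.001, -1.0]]
force: [-0.0, 0.2, 4.5]
opening: 0.383
```

Call:
{"fn": "play_rows", "kwargs": {
  "targets": [
    [0.3,0,0,0,0,0,0],
    [0.3,0,0,0,0,0,0],
    [0.3,0,0,0.05,0,0,0],
    [0.3,0,0,0.05,0,0,0],
    [0.3,-0.0147,0.053,0,0,0,0],
    [0.3,-0.0147,0.053,0,0,0,0],
    [0.3,-0.0147,0.053,0,0,0,0],
    [0.3,-0.0147,0.053,0,0,0,0],
    [0.3,-0.0147,0.053,0,0,0,0],
    [0.3,-0.0148,0.054,-0.02,0,0,0],
    [0.3,0,0,0,0,0,0],
    [0.3,0,0,0,0,0,0]
  ]
}}

```text
time_s: 15.1
position: [0.4366, 0.3506, 0.1068]
tcp_rot: [[-0.002, 1.0, -0.001], [1.0, 0.002, -0.001], [-0.001, -0.001, -1.0]]
force: [0.1, -0.2, -0.5]
opening: 0.701
```

```bash
python3 - <<'E'
from h import *
s=snap('side','s4.png')
m=cv2.resize(s[200:320,300:400],(500,600),interpolation=cv2.INTER_CUBIC)
n=cv2.resize(s[300:430,330:460],(280,280)); 
cv2.imwrite('pics/m4.png',np.hstack([m,np.vstack([n,np.zeros((320,280,3),'uint8')])]))
print(bot.read_state()['position'])
# side model for jar A: limbs
c2=cv2.imread('pics/s2.png').max(2); print(c2[384:424,390])
for y in(.348,.3515,.355):
    f=lambda zb,k:k(proj('side',[.437+.017*np.cos(a),y+.017*np.sin(a),zb])[1] for a in np.linspace(0,6.28,90))
    print(y,f(.044,min),f(0,max))
E
```

```text
[0.43715429 0.35007075 0.10716711]
[103 107 106 110 105 100  66  30  34  28  24  29  29  29  31  39  32  32
  28  29  30  30  35  15  18  24  27  40  37  34  32  39  33  38  66  97
 102  99 105  98]
0.348 386.3337650830558 415.6371811288943
0.3515 388.04263272696033 417.4103661416371
0.355 389.7602486667889 419.1925716428334
```

View pics/m4.png

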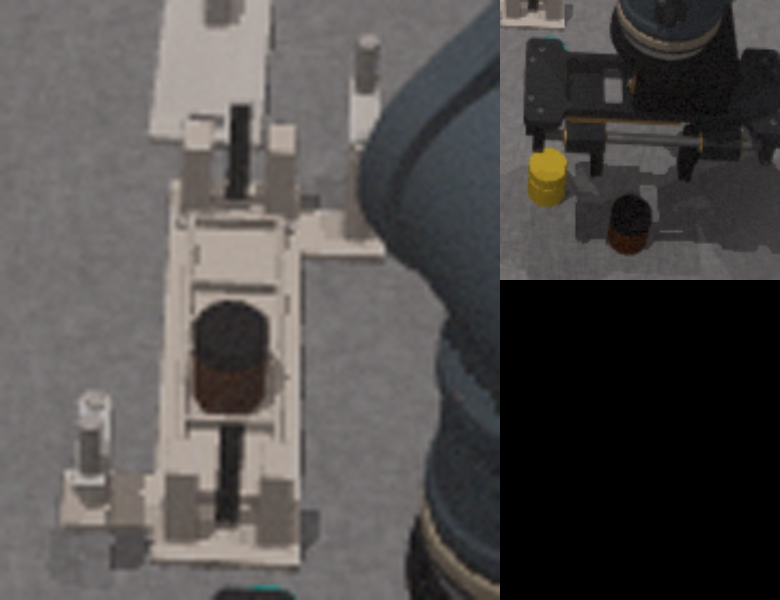

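The first jar stands upright in pocket2, rows about 260–283, between the walls at 271 and 284. Now jar A, with a narrower opening to clear the yellow decoy.

Call:
{"fn": "play_rows", "kwargs": {
  "targets": [
    [0.4,0,0.002,-0.035,0,0,0],
    [0.4,0,0,-0.035,0,0,0],
    [0.4,0,0,-0.0155,0,0,0],
    [0.4,0,0,0,0,0,0],
    [0.8,0,0,0,0,0,0],
    [0.8,0,0,0,0,0,0],
    [0.8,0,0,0,0,0,0],
    [0.8,0,0,0,0,0,0]
  ]
}}

```text
time_s: 16.15
position: [0.4375, 0.3532, 0.0228]
tcp_rot: [[-0.001, 1.0, 0.002], [1.0, 0.001, 0.001], [0.001, 0.002, -1.0]]
force: [-0.8, -1.4, 6.6]
opening: 0.381
```

Call:
{"fn": "play_rows", "kwargs": {
  "targets": [
    [0.8,0,0,0.05,0,0,0],
    [0.8,0,0,0.06,0,0,0],
    [0.8,0.0126,-0.0514,0.0,0,0,0],
    [0.8,0.0126,-0.0514,0,0,0,0],
    [0.8,0.0126,-0.0514,0,0,0,0],
    [0.8,0.0126,-0.0514,0,0,0,0],
    [0.8,0.0125,-0.0513,0,0,0,0],
    [0.8,0.0125,-0.0513,0,0,0,0],
    [0.8,0.0125,-0.0513,0,0,0,0],
    [0.8,0,0,0,0,0,0],
    [0.8,0,0,-0.035,0,0,0],
    [0.8,0,0,0,0,0,0]
  ]
}}

```text
time_s: 17.65
position: [0.5221, -0.0054, 0.0949]
tcp_rot: [[-0.002, 1.0, -0.007], [1.0, 0.002, 0.002], [0.002, -0.007, -1.0]]
force: [0.1, 1.1, -0.6]
opening: 0.384
```

```bash
python3 - <<'E'
from h import *
s=snap('side','s5.png'); p=bot.read_state()['position'];print(p)
c=[.5253,-.0063];zb=p[2]-.0228
u=proj('side',[*c,zb+.03]);print(u)
f=lambda z,k:k(proj('side',[c[0]+.017*np.cos(a),c[1]+.017*np.sin(a),z])[1] for a in np.linspace(0,6.28,90))
print('pred',f(zb+.044,min),f(zb,max)); r=int(u[1])-20; print(r,s.max(2)[r:r+45,int(u[0])])
print(s.max(2)[int(u[1]),int(u[0])-16:int(u[0])+16], int(u[0])-16)
E
```

```text
[ 0.52330351 -0.00551815  0.09599316]
[346.80880502 233.68179195]
pred 223.77006656544995 248.80015006891293
213 [165 164 152  61  74  54  79 138  68  55  56  18  15  32  26  30  28  26
  27  26  25  29  28  27  25  31  37  42  42  45  44  36  42  40  42  39
  59  90  80  77  78  80  83  82  77]
[109 111 108 107 104 101  95  65  30  27  23  25  22  26  22  26  25  31
  25  29  24  26  21  22  28  28  26  22  22  26  27  51] 330
```

Call:
{"fn": "play_rows", "kwargs": {
  "targets": [
    [0.8,0.001,-0.001,-0.025,0,0,0],
    [0.8,0,0,-0.02,0,0,0],
    [0.8,0,0,-0.01,0,0,0],
    [0.8,0,0,-0.005,0,0,0],
    [0.8,0,0,-0.004,0,0,0],
    [0.8,0,0,-0.003,0,0,0],
    [0.8,0,0,0,0,0,0],
    [0.8,0,0,0,0,0,0]
  ]
}}

```text
time_s: 18.7
position: [0.526, -0.0078, 0.03]
tcp_rot: [[-0.001, 1.0, 0.0], [1.0, 0.001, -0.0], [-0.0, 0.0, -1.0]]
force: [0.3, 0.1, -1.8]
opening: 0.383
```

Call:
{"fn": "play_rows", "kwargs": {
  "targets": [
    [0.8,0,0,-0.002,0,0,0],
    [0.8,0,0,0,0,0,0],
    [0.3,0,0,0,0,0,0],
    [0.3,0,0,0,0,0,0],
    [0.3,0,0,0.05,0,0,0],
    [0.3,0,0,0.06,0,0,0],
    [0.3,-0.025,-0.053,0.02,0,0,0],
    [0.3,-0.025,-0.053,0.02,0,0,0],
    [0.3,-0.025,-0.053,0,0,0,0],
    [0.3,-0.025,-0.053,0,0,0,0],
    [0.3,0,-0.05,0,0,0,0],
    [0.3,0,-0.05,0,0,0,0]
  ]
}}

```text
time_s: 20.2
position: [0.4252, -0.3213, 0.1777]
tcp_rot: [[0.0, 1.0, 0.0], [1.0, -0.0, 0.0], [0.0, 0.0, -1.0]]
force: [0.5, -0.5, -1.1]
opening: 0.702
```

Call:
{"fn": "play_rows", "kwargs": {
  "targets": [
    [0.3,0,-0.05,0,0,0,0],
    [0.3,0,0,0,0,0,0],
    [0.3,0,0,0,0,0,0]
  ]
}}

```text
time_s: 20.58
position: [0.4252, -0.3687, 0.1771]
tcp_rot: [[-0.0, 1.0, -0.001], [1.0, 0.0, 0.002], [0.002, -0.001, -1.0]]
force: [0.6, 0.1, 0.4]
opening: 0.702
```

```bash
python3 - <<'E'
from h import *
np.set_printoptions(precision=4,suppress=True)
t=snap('top','t6.png');s=snap('side','s6.png');print(bot.read_state()['position'],bot.read_state()['time_s'])
cv2.imwrite('pics/m6.png',np.hstack([cv2.resize(t[225:305,245:485],(720,240),interpolation=cv2.INTER_CUBIC)]))
a=cv2.resize(t[225:305,245:485],(720,240),interpolation=cv2.INTER_CUBIC)
b=cv2.resize(s[150:320,300:420],(254,360),interpolation=cv2.INTER_CUBIC)
o=np.zeros((600,720,3),'uint8');o[:240]=a;o[240:,:254]=b;cv2.imwrite('pics/m6.png',o)
for thr in(165,180,195):
  bl=blobs(t,(375,230,490,290),lambda a:a.min(2)>thr)[0]
  W=np.array([onz('top',*q,.005)[:2]*1000 for q in bl[2][::3]]).astype('float32');print(thr,cv2.minAreaRect(W))
E
```

```text
[ 0.4256 -0.3679  0.1774] 20.675
165 ((539.3504028320312, -258.6123352050781), (198.34625244140625, 61.971004486083984), 88.30622100830078)
180 ((539.2495727539062, -258.1803283691406), (197.68441772460938, 60.139957427978516), 88.13331604003906)
195 ((538.9827270507812, -257.7685546875), (197.0855712890625, 58.24486541748047), 87.84917449951172)
```

View pics/m6.png

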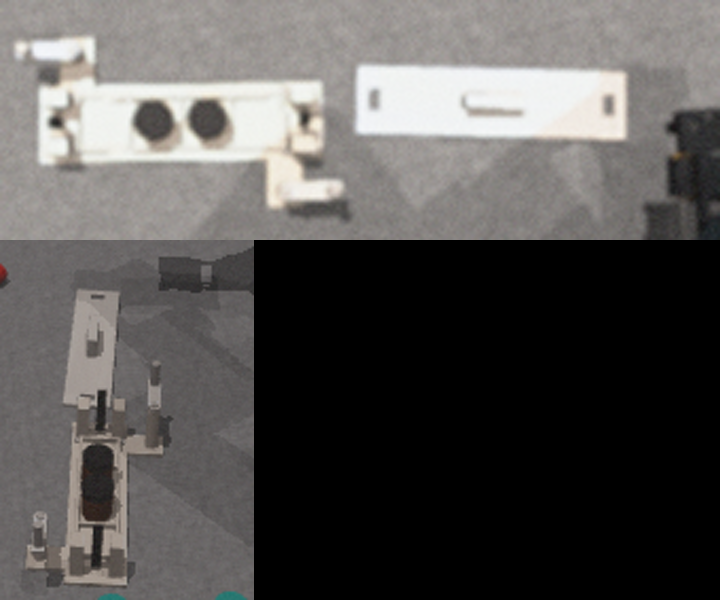

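Both jars are upright in pockets 1 and 2. The plate has been knocked about 5 cm toward the carrier and now spans x pixels 364–454. I'll re-measure it by its slots and rib.

```bash
python3 - <<'E'
from h import *
np.set_printoptions(precision=4,suppress=True)
t=cv2.imread('pics/t6.png')
c=[]
for b in((366,252,375,265),(443,253,453,266)):
    x0,y0,x1,y1=b; g=t[y0:y1,x0:x1].min(2).astype(float); bg=np.median(np.r_[g[0],g[-1],g[:,0],g[:,-1]]); w=np.clip(bg-g-25,0,None)
    v,u=np.mgrid[y0:y1,x0:x1]; p=[(u*w).sum()/w.sum(),(v*w).sum()/w.sum()]; W=onz('top',*p,.004); c.append(W); print(p,W)
c=np.array(c);print('mid',c.mean(0),'len',np.linalg.norm(c[0]-c[1]),'yaw deg',np.degrees(np.arctan2(-(c[0]-c[1])[0],(c[0]-c[1])[1])))
g=cv2.cvtColor(t,cv2.COLOR_BGR2GRAY).astype(float)
# left/right end edges at mid row, half level
for r in(253,258,263):
    row=t[r].min(1).astype(float); l=[i for i in range(355,375) if row[i]<170<=row[i+1]]; rr=[i for i in range(445,465) if row[i]>=160>row[i+1]]
    print(r,[onz('top',i+(170-row[i])/(row[i+1]-row[i]),r,.005)[1] for i in l],[onz('top',i+(row[i]-160)/(row[i]-row[i+1]),r,.005)[1] for i in rr])
s=cv2.imread('pics/s6.png'); cv2.imwrite('pics/m7.png',np.hstack([cv2.resize(t[240:280,355:465],(440,160),interpolation=cv2.INTER_CUBIC)]))
E
```

```text
[np.float64(369.2883317261331), np.float64(257.65766634522663)] [ 0.543  -0.1466  0.004 ]
[np.float64(447.490882567469), np.float64(259.59591539022614)] [ 0.5358 -0.343   0.004 ]
mid [ 0.5394 -0.2448  0.004 ] len 0.1965049935874742 yaw deg -2.11612983735184
253 [np.float64(-0.13002474823302504)] [np.float64(-0.35799892060030064)]
258 [np.float64(-0.12973264264022666), np.float64(-0.14876041268508994)] [np.float64(-0.3393157033715799), np.float64(-0.3580966130903874)]
263 [np.float64(-0.12978329219958998)] [np.float64(-0.3575762187268302)]
```

Call:
{"fn": "play_rows", "kwargs": {
  "targets": [
    [0.6,0.038,0.0412,-0.02,0,0,-0.037],
    [0.6,0.038,0.0412,-0.03,0,0,0],
    [0.6,0.038,0.0412,-0.03,0,0,0],
    [0.6,0,0,0,0,0,0],
    [0.6,0,0,0,0,0,0],
    [0.6,0,0,0,0,0,0]
  ]
}}

```text
time_s: 21.42
position: [0.5384, -0.2483, 0.0997]
tcp_rot: [[0.037, 0.999, 0.001], [0.999, -0.037, -0.001], [-0.001, 0.001, -1.0]]
force: [0.2, -0.9, -0.6]
opening: 0.401
```

Call:
{"fn": "play_rows", "kwargs": {
  "targets": [
    [0.6,0.001,0.003,-0.045,0,0,0],
    [0.6,0,0,-0.03,0,0,0],
    [0.6,0,0,-0.0165,0,0,0],
    [0.6,0,0,0,0,0,0],
    [1,0,0,0,0,0,0],
    [1,0,0,0,0,0,0],
    [1,0,0,0,0,0,0],
    [1,0,0,0,0,0,0]
  ]
}}

```text
time_s: 22.42
position: [0.5395, -0.2445, 0.0078]
tcp_rot: [[0.036, 0.999, -0.0], [0.999, -0.036, -0.0], [-0.0, -0.0, -1.0]]
force: [-1.3, -0.4, 3.7]
opening: 0.137
```

Call:
{"fn": "play_rows", "kwargs": {
  "targets": [
    [1,0,0,0.03,0,0,0],
    [1,0,0,0.04,0,0,0],
    [1,0,0,0.04,0,0,0.037],
    [1,-0.0028,0.052,0,0,0,0],
    [1,-0.0028,0.052,0,0,0,0],
    [1,-0.0028,0.052,0,0,0,0],
    [1,-0.0029,0.052,0,0,0,0],
    [1,-0.0029,0.0517,0,0,0,0],
    [1,0,0,0,0,0,0],
    [1,0,0,0,0,0,0],
    [1,0,0,0,0,0,0]
  ]
}}

```text
time_s: 23.8
position: [0.5259, 0.014, 0.1172]
tcp_rot: [[0.001, 1.0, 0.0], [1.0, -0.001, -0.0], [-0.0, 0.0, -1.0]]
force: [-0.1, 0.9, -2.6]
opening: 0.137
```

```bash
python3 - <<'E'
from h import *
t=snap('top','t8.png');s=snap('side','s8.png');st=bot.read_state();print(st['position'],st['tcp_rot'],st['time_s'],st['opening'],st['force'])
o=np.zeros((600,800,3),'uint8');o[:280,:800]=cv2.resize(t[225:309,235:475],(800,280),interpolation=cv2.INTER_CUBIC)
o[280:,:400]=cv2.resize(s[200:328,280:440],(400,320),interpolation=cv2.INTER_CUBIC);cv2.imwrite('pics/m8.png',o)
E
```

```text
[0.52571133 0.01391653 0.11720169] [[ 1.03985301e-03  9.99999429e-01  2.44588655e-04]
 [ 9.99999446e-01 -1.03981313e-03 -1.63097597e-04]
 [-1.62843178e-04  2.44758117e-04 -9.99999957e-01]] 23.9 0.13531751137382855 [ 0.63134633  0.74571799 -2.62829988]
```

View pics/m8.png

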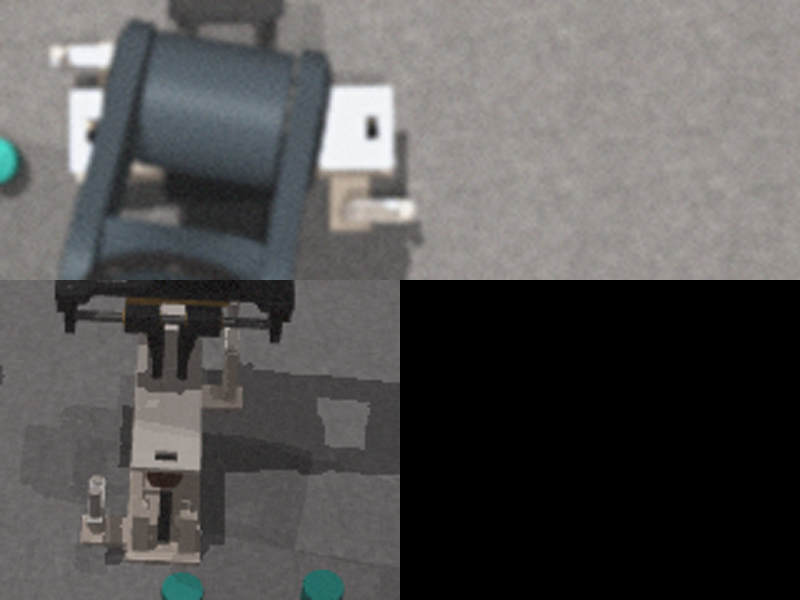

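```bash
python3 - <<'E'
from h import *
np.set_printoptions(precision=4,suppress=True)
t=cv2.imread('pics/t8.png').min(2).astype(float);s=cv2.imread('pics/s8.png').min(2).astype(float)
zt=.1172-.0078+.005
def cross(a,thr,i0):
    for i in range(len(a)-1):
        if (a[i]-thr)*(a[i+1]-thr)<=0: return i0+i+(thr-a[i])/(a[i+1]-a[i])
for r in(254,258,262,266,270):
    L=cross(t[r,248:262],185,248);R=cross(t[r,362:340:-1],185,0);R=362-R if R else None
    print(r,onz('top',L,r,zt)[1] if L else None,onz('top',R,r,zt)[1] if R else None)
# x edges of plate on right part
for u in(334,338,342,346,350):
    U=cross(t[244:262,u],185,244);D=cross(t[285:266:-1,u],185,0); 
    print(u,onz('top',u,U,zt)[0] if U else None,onz('top',u,285-D,zt)[0] if D else None)
def cen(g,b,k=25):
    x0,y0,x1,y1=b;g=g[y0:y1,x0:x1];bg=np.median(np.r_[g[0],g[-1],g[:,0],g[:,-1]]);w=np.clip(bg-g-k,0,None)
    v,u=np.mgrid[y0:y1,x0:x1];return [(u*w).sum()/w.sum(),(v*w).sum()/w.sum()]
p=cen(t,(341,257,352,271));print('slot R top',p,onz('top',*p,zt-.001))
p=cen(s,(339,266,354,275));print('slot L side',p,onz('side',*p,zt-.001))
print(s[268:280,342:352:3].T)
# hook/carrier in side frame: near carrier edge
s2=cv2.imread('pics/s2.png').min(2).astype(float);print(s2[280:318,345])
print([ (e,onz('side',345.5,e,zt-.005)[1]) for e in (275,276,277)])
E
```

```text
254 0.1281922701316863 -0.09889078449659389
258 0.12826713173693835 -0.09957328744968721
262 0.12831619624007426 -0.09927264986710693
266 0.12816798771512747 -0.09796288297538708
270 0.1279171149396016 -0.09786409355733158
334 0.5498307469124429 0.49756512137565
338 0.5560085287360287 0.49755297407932786
342 0.5558241624105682 0.4975232230423644
346 0.5557015261398365 0.49750260777298816
350 0.5563743478328286 0.47514482695427573
slot R top [np.float64(346.1082399710878), np.float64(263.1246837730394)] [ 0.5261 -0.0837  0.1134]
slot L side [np.float64(345.9443025038324), np.float64(270.1410321921308)] [0.5246 0.1125 0.1134]
[[116.  97.  52.  51. 152. 153. 153.  97.  80.  29.  29.  33.]
 [115.  81.  37.  42. 121. 153. 151. 117.  80.  41.  29.  33.]
 [134.  78.  40.  43. 122. 155. 153. 135.  79.  39.  28.  32.]
 [152. 152. 151. 153. 153. 154. 153. 132.  80.  53.  33.  30.]]
[141. 143. 144. 142.  72.  35.  35.  41.  37.  37.  40.  35.  36.  32.
  31.  32.  30.  36.  37.  33.  32.  35.  34.  27.  62.  76. 133. 133.
 142. 144. 144. 143.  80.  66. 100. 103. 100.  98.]
[(275, np.float64(0.12221490325082807)), (276, np.float64(0.1249376162709811)), (277, np.float64(0.12765059687220115))]
```

In the top view the plate and hook centres agree to within about 1 mm in y; I'll nudge +0.6 mm and start down.

Call:
{"fn": "play_rows", "kwargs": {
  "targets": [
    [1,0,0.0006,-0.015,0,0,0],
    [1,0,0,-0.015,0,0,0],
    [1,0,0,-0.005,0,0,0],
    [1,0,0,0,0,0,0],
    [1,0,0,-0.003,0,0,0],
    [1,0,0,-0.003,0,0,0],
    [1,0,0,0,0,0,0],
    [1,0,0,0,0,0,0]
  ]
}}

```text
time_s: 24.9
position: [0.5255, 0.0158, 0.0764]
tcp_rot: [[-0.001, 1.0, 0.0], [1.0, 0.001, -0.0], [-0.0, 0.0, -1.0]]
force: [0.4, 0.4, -1.9]
opening: 0.136
```

Underside is at 68.6 mm, below the 73 mm hook tips, with no upward force, so both slots are over the hooks. Keep pressing.

Call:
{"fn": "play_rows", "kwargs": {
  "targets": [
    [1,0,0,-0.003,0,0,0],
    [1,0,0,-0.003,0,0,0],
    [1,0,0,-0.003,0,0,0],
    [1,0,0,-0.003,0,0,0],
    [1,0,0,0,0,0,0],
    [1,0,0,0,0,0,0]
  ]
}}

```text
time_s: 25.65
position: [0.5255, 0.0155, 0.064]
tcp_rot: [[-0.001, 1.0, 0.0], [1.0, 0.001, -0.0], [-0.0, 0.0, -1.0]]
force: [0.6, -2.8, -1.7]
opening: 0.141
```

Call:
{"fn": "play_rows", "kwargs": {
  "targets": [
    [1,0,0,-0.002,0,0,0],
    [1,0,0,-0.002,0,0,0],
    [1,0,0,-0.002,0,0,0],
    [1,0,0,0,0,0,0],
    [1,0,0,0,0,0,0]
  ]
}}

```text
time_s: 26.28
position: [0.5257, 0.0156, 0.0607]
tcp_rot: [[-0.001, 1.0, 0.002], [1.0, 0.001, -0.001], [-0.001, 0.002, -1.0]]
force: [-3.0, -4.2, 21.4]
opening: 0.138
```

Call:
{"fn": "play_rows", "kwargs": {
  "targets": [
    [1,0,0,-0.0025,0,0,0],
    [1,0,0,0,0,0,0],
    [1,0,0,0,0,0,0]
  ]
}}

```text
time_s: 26.65
position: [0.5257, 0.0157, 0.0598]
tcp_rot: [[-0.002, 1.0, 0.002], [1.0, 0.002, -0.001], [-0.001, 0.002, -1.0]]
force: [-7.0, -2.5, 32.4]
opening: 0.135
```

```bash
python3 - <<'E'
from h import *
s=snap('side','s9.png');st=bot.read_state();print(st['position'],st['force'])
cv2.imwrite('pics/m9.png',cv2.resize(s[200:325,300:400],(480,600),interpolation=cv2.INTER_CUBIC))
E
```

```text
[0.52573756 0.01569714 0.05976538] [-5.01603807 -3.31274496 31.98574835]
```

View pics/m9.png

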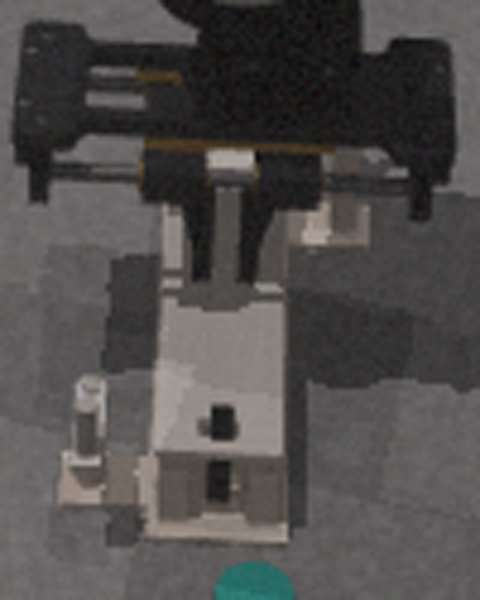

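Seated: 32 N reaction at home height, with the near barb showing above the plate. Unload, release, and go to the left stub.

Call:
{"fn": "play_rows", "kwargs": {
  "targets": [
    [1,0,0,0.003,0,0,0],
    [1,0,0,0.002,0,0,0],
    [0.7,0,0,0,0,0,0],
    [0.7,0,0,0,0,0,0],
    [0.7,0,0,0.05,0,0,0],
    [0.7,0,0,0.05,0,0,0.157],
    [0.7,0.02,0.04,0,0,0,0.157],
    [0.7,0.02,0.04,0,0,0,0.157],
    [0.7,0.017,0.0415,0,0,0,0.157],
    [0.7,0,0,0,0,0,0.157],
    [0.7,0,0,0,0,0,0],
    [0.7,0,0,0,0,0,0]
  ]
}}

```text
time_s: 28.2
position: [0.582, 0.137, 0.1604]
tcp_rot: [[-0.706, 0.709, -0.001], [0.709, 0.706, 0.0], [0.001, -0.001, -1.0]]
force: [-0.6, 0.5, 0.3]
opening: 0.301
```

Call:
{"fn": "play_rows", "kwargs": {
  "targets": [
    [0.7,0.001,0,-0.04,0,0,0],
    [0.7,0,0,-0.028,0,0,0],
    [0.7,0,0,-0.0135,0,0,0],
    [1,0,0,0,0,0,0],
    [1,0,0,0,0,0,0],
    [1,0,0,0,0,0,0]
  ]
}}

```text
time_s: 28.95
position: [0.5833, 0.1363, 0.0802]
tcp_rot: [[-0.708, 0.706, -0.0], [0.706, 0.708, -0.002], [-0.001, -0.001, -1.0]]
force: [-1.3, -3.4, 1.1]
opening: 0.1
```

Call:
{"fn": "play_rows", "kwargs": {
  "targets": [
    [1,-0.0056,-0.0004,0,0,0,0],
    [1,-0.0055,-0.0013,0,0,0,0],
    [1,-0.0052,-0.0022,0,0,0,0],
    [1,-0.0048,-0.003,0,0,0,0],
    [1,-0.0043,-0.0037,0,0,0,0],
    [1,-0.0037,-0.0043,0,0,0,0],
    [1,-0.003,-0.0048,0,0,0,0],
    [1,-0.0022,-0.0052,0,0,0,0],
    [1,-0.0013,-0.0055,0,0,0,0],
    [1,-0.0004,-0.0056,0,0,0,0],
    [1,0,-0.006,0,0,0,0],
    [1,0,0,0,0,0,0]
  ]
}}

```text
time_s: 30.45
position: [0.5483, 0.0988, 0.0803]
tcp_rot: [[-0.705, 0.709, 0.004], [0.709, 0.705, 0.006], [0.002, 0.007, -1.0]]
force: [0.1, 10.5, 1.3]
opening: 0.101
```

Call:
{"fn": "play_rows", "kwargs": {
  "targets": [
    [0.7,0,0,0,0,0,0],
    [0.7,0,0,0,0,0,0],
    [0.7,0,0,0.04,0,0,0],
    [0.7,0,0,0.04,0,0,0],
    [0.7,-0.02,-0.0505,0,0,0,0],
    [0.7,-0.02,-0.0505,0,0,0,0],
    [0.7,-0.02,-0.0505,0,0,0,0],
    [0.7,-0.0205,-0.0505,0,0,0,0],
    [0.7,0,0,0,0,0,0],
    [0.7,0,0,0,0,0,0]
  ]
}}

```text
time_s: 31.7
position: [0.4669, -0.1066, 0.1594]
tcp_rot: [[-0.707, 0.708, 0.0], [0.708, 0.707, 0.0], [0.0, 0.001, -1.0]]
force: [-0.2, -0.0, -0.4]
opening: 0.3
```

Call:
{"fn": "play_rows", "kwargs": {
  "targets": [
    [0.7,0,0,-0.04,0,0,0],
    [0.7,0,0,-0.028,0,0,0],
    [0.7,0,0,-0.0125,0,0,0],
    [1,0,0,0,0,0,0],
    [1,0,0,0,0,0,0],
    [1,0,0,0,0,0,0]
  ]
}}

```text
time_s: 32.45
position: [0.4677, -0.1072, 0.0796]
tcp_rot: [[-0.708, 0.706, 0.002], [0.706, 0.708, -0.002], [-0.003, 0.0, -1.0]]
force: [-0.7, -1.4, -1.0]
opening: 0.106
```

Call:
{"fn": "play_rows", "kwargs": {
  "targets": [
    [1,0.0056,0.0004,0,0,0,0],
    [1,0.0055,0.0013,0,0,0,0],
    [1,0.0052,0.0022,0,0,0,0],
    [1,0.0048,0.003,0,0,0,0],
    [1,0.0043,0.0037,0,0,0,0],
    [1,0.0037,0.0043,0,0,0,0],
    [1,0.003,0.0048,0,0,0,0],
    [1,0.0022,0.0052,0,0,0,0],
    [1,0.0013,0.0055,0,0,0,0],
    [1,0.0004,0.0056,0,0,0,0],
    [1,0,0.006,0,0,0,0],
    [1,0,0,0,0,0,0]
  ]
}}

```text
time_s: 33.95
position: [0.5045, -0.0718, 0.08]
tcp_rot: [[-0.713, 0.702, 0.003], [0.701, 0.713, -0.012], [-0.011, -0.007, -1.0]]
force: [-6.1, -24.8, -0.1]
opening: 0.1
```

Call:
{"fn": "play_rows", "kwargs": {
  "targets": [
    [0.7,0,0,0,0,0,0],
    [0.7,0,0,0,0,0,0],
    [0.7,0,0,0.05,0,0,0],
    [0.7,0,0,0.05,0,0,0],
    [0.7,-0.02,-0.05,0.02,0,0,0],
    [0.7,-0.02,-0.06,0,0,0,0],
    [0.7,-0.02,-0.06,0,0,0,0],
    [0.7,0,-0.06,0,0,0,0],
    [0.7,0,-0.06,0,0,0,0],
    [0.7,0,0,0,0,0,0],
    [0.7,0,0,0,0,0,0]
  ]
}}

```text
time_s: 35.33
position: [0.443, -0.3521, 0.1985]
tcp_rot: [[-0.707, 0.707, -0.001], [0.707, 0.707, 0.002], [0.002, 0.001, -1.0]]
force: [-0.4, 0.3, 0.2]
opening: 0.301
```

```bash
python3 - <<'E'
from h import *
t=snap('top','t10.png');s=snap('side','s10.png');st=bot.read_state();print(st['position'],st['force'],st['time_s'])
a=cv2.resize(t[235:305,250:370],(600,350),interpolation=cv2.INTER_CUBIC)
o=np.zeros((600,800,3),'uint8');o[:350,:600]=a;o[350:,:333]=cv2.resize(t[80:330,150:483],(333,250));cv2.imwrite('pics/m10.png',o)
cv2.imwrite('pics/m11.png',cv2.resize(s[200:320,290:400],(550,600),interpolation=cv2.INTER_CUBIC))
E
```

```text
[ 0.44323561 -0.35117823  0.19863354] [-0.0447135  -0.16498114  0.06418346] 35.425
```

View pics/m10.png

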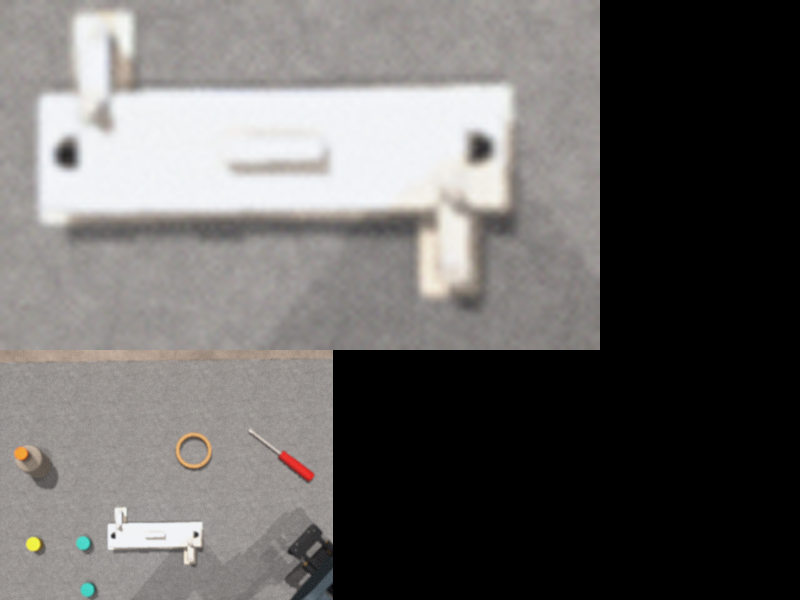

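View pics/m11.png

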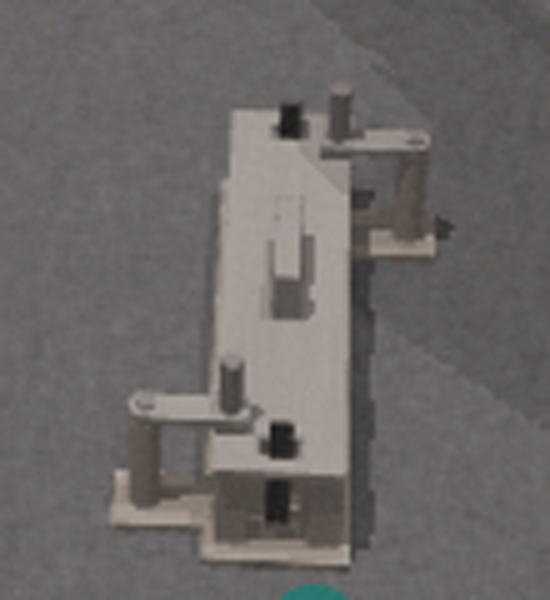

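```bash
python3 - <<'E'
from h import *
s=cv2.imread('pics/s10.png');k=14
C=np.array([.5253,.0152]);row=[]
for sg in(1,-1):
    P=C+sg*np.array([.058,.086]);c=proj('side',[*P-sg*np.array([.018,0]),.075]).astype(int);x0,y0=c-[14,14]
    a=cv2.resize(s[y0:y0+28,x0:x0+28],None,fx=k,fy=k,interpolation=cv2.INTER_CUBIC)
    for th,col in((80,(255,0,0)),(90,(0,0,255))):
        r=np.radians(th);q=P+sg*.036*np.array([-np.sin(r),np.cos(r)])
        pt=lambda X:tuple(int(v) for v in (proj('side',X)-[x0,y0]+.5)*k)
        cv2.line(a,pt([*q,.0665]),pt([*q,.0965]),col,1);cv2.line(a,pt([*P,.0665]),pt([*q,.0665]),col,1)
    row.append(a)
cv2.imwrite('pics/m12.png',np.hstack(row))
E
```

```text
(no output)
```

View pics/m12.png

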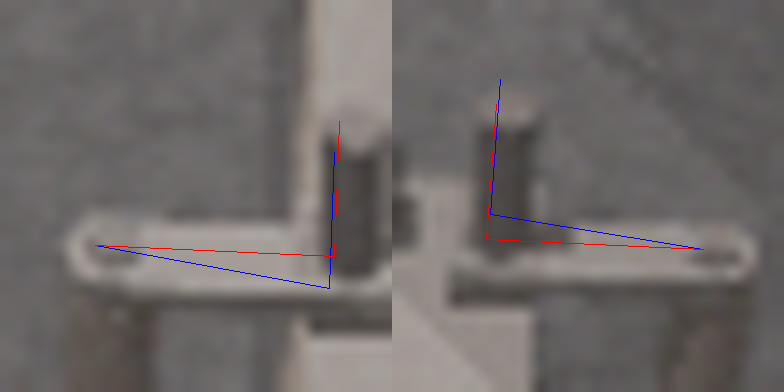

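Both bars look parallel to the 90° overlay. The left got a lighter push against its stop than the right (10 N against 25 N), so I'll regrip it and push straight along -y to be sure.

Call:
{"fn": "play_rows", "kwargs": {
  "targets": [
    [0.7,0.013,0.0565,0,0,0,0.0982],
    [0.7,0.013,0.0565,0,0,0,0.0982],
    [0.7,0.013,0.0565,0,0,0,0.0982],
    [0.7,0.013,0.0565,0,0,0,0.0982],
    [0.7,0.013,0.0565,0,0,0,0.0982],
    [0.7,0.013,0.0565,0,0,0,0.0982],
    [0.7,0.013,0.0565,-0.02,0,0,0.0982],
    [0.7,0.013,0.0565,-0.02,0,0,0.0982],
    [0.7,0,0,0,0,0,0],
    [0.7,0,0,0,0,0,0],
    [0.7,0,0,0,0,0,0]
  ]
}}

```text
time_s: 36.8
position: [0.5472, 0.098, 0.1594]
tcp_rot: [[-1.0, 0.0, 0.001], [0.0, 1.0, -0.0], [-0.001, -0.0, -1.0]]
force: [0.7, 0.3, -0.8]
opening: 0.303
```

Call:
{"fn": "play_rows", "kwargs": {
  "targets": [
    [0.7,0,0.003,-0.04,0,0,0],
    [0.7,0,0,-0.028,0,0,0],
    [0.7,0,0,-0.0115,0,0,0],
    [1,0,0,0,0,0,0],
    [1,0,0,0,0,0,0],
    [1,0,0,0,0,0,0]
  ]
}}

```text
time_s: 37.55
position: [0.5484, 0.1015, 0.0804]
tcp_rot: [[-1.0, -0.001, 0.003], [-0.001, 1.0, -0.0], [-0.003, -0.0, -1.0]]
force: [0.3, -0.9, 1.1]
opening: 0.101
```

Call:
{"fn": "play_rows", "kwargs": {
  "targets": [
    [1,0,-0.004,0,0,0,0],
    [1,0,-0.003,0,0,0,0],
    [1,0,-0.003,0,0,0,0],
    [1,0,0,0,0,0,0],
    [1,0,0,0,0,0,0]
  ]
}}

```text
time_s: 38.17
position: [0.5483, 0.1003, 0.0804]
tcp_rot: [[-1.0, 0.005, 0.004], [0.005, 1.0, 0.014], [-0.004, 0.014, -1.0]]
force: [3.3, 28.7, 2.1]
opening: 0.102
```

It's solid at the stop: 29 N, moving about 1 mm. Unload, release, retreat and check.

Call:
{"fn": "play_rows", "kwargs": {
  "targets": [
    [1,0,0.005,0,0,0,0],
    [1,0,0.004,0,0,0,0],
    [0.7,0,0,0,0,0,0],
    [0.7,0,0,0,0,0,0],
    [0.7,0,0,0.05,0,0,0],
    [0.7,0,0,0.06,0,0,0],
    [0.7,-0.02,0.05,0.01,0,0,0],
    [0.7,-0.02,0.05,0,0,0,0],
    [0.7,-0.02,0.05,0,0,0,0],
    [0.7,-0.02,0.05,0,0,0,0],
    [0.7,0,0,0,0,0,0],
    [0.7,0,0,0,0,0,0]
  ]
}}

```text
time_s: 39.67
position: [0.4673, 0.3001, 0.1989]
tcp_rot: [[-1.0, -0.001, -0.001], [-0.001, 1.0, -0.001], [0.001, -0.001, -1.0]]
force: [0.5, 0.2, 0.5]
opening: 0.299
```

```bash
python3 - <<'E'
from h import *
s=snap('side','s13.png');t=snap('top','t13.png');a=cv2.imread('pics/s10.png');b=cv2.imread('pics/t10.png')
d=lambda p,q,B:[int((np.abs(p[B[1]:B[3],B[0]:B[2]].astype(int)-q[B[1]:B[3],B[0]:B[2]]).max(2)>60).sum())]
print('turn_l side',d(s,a,(315,265,345,305)),'plate',d(s,a,(330,220,362,300)),'bottle/tape/driver',d(s,a,(190,150,305,400)))
e=cv2.imread('pics/top0.png');print('bystanders since start',d(t,e,(320,150,475,215)),d(t,e,(155,170,200,215)))
st=bot.read_state();print(st['position'],st['force'],st['time_s']);print(bot.hand_in())
E
```

```text
turn_l side [0] plate [0] bottle/tape/driver [0]
bystanders since start [0] [0]
[0.46791303 0.29943283 0.19903785] [0.35048184 0.52407808 0.0741833 ] 39.775
the job is handed in; nothing more can be done
None
```

The carrier is packed and the job is handed in, at about 40 s of the 210 s allowed; no verdict was reported.

- **Turnbuttons cleared:** I turned both turnbuttons to their clear stops first. A picture showed both bars along the carrier's y axis.
- **Jars:** Only two target jars were present. They stand upright in pockets 1 and 2, and I left the turquoise and yellow look-alikes alone.
- **Plate:** It had been knocked about 5 cm, so I found it again before gripping it. I pressed it down to its home height; it took about 32 N with no further give. The last pictures show it flat, with both hooks through their slots.
- **Turnbuttons closed:** I turned both back over the plate and pushed each against its stop, at about 29 N on the left and 25 N on the right.

**Last checks:**
- The final side picture shows no change around the plate or the left turnbutton after its second push.
- The bottle, tape roll and screwdriver have not moved since the start, and the robot is clear of everything.

**Disagreements and limits:**
- The two cameras disagreed by about 1–2 mm along the carrier. I took a value between them for the plate, and the slots went over the hooks without resistance.
- I judged that the plate had clicked home from its height, the push force and the pictures. I did not pull on it to test.

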